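Let the bench lift down slowly and slide its tray onto the deck

TASK

Crack the hydraulic lift's release valve just enough that the raised platform sinks slowly under its own weight, never faster than 20 mm per second, until it is fully down, and then turn the valve fully closed again. After that slide the tray along the rails from the platform onto the fixed deck, gently, until it is home against the end stop. Do not press the platform or its tray down by hand, and leave the other things on the bench where they are.

Things in the scene. Friction and masses are not known exactly. Their poses are not given: they have to be found in the camera images.
- lift: Grey and steel hydraulic bench lift, fixed; base plate 270 x 360 mm. Origin on the bench surface; y runs from the platform (x 0, y -79 mm) along the rails to the fixed deck (x 0, y +87 mm), z up, x away from the robot at yaw 0. Deck: plate 125 (x) by 165 mm (y), top at 75 mm. Rails along y on deck and platform: 12 mm high, 109 mm apart inside. Dark valve block at x +115, y +30 mm.
- platform (a joint): Height of the platform above its lowest position, m: 0 is fully down (its top 76 mm above the bench, level with the deck to 1 mm), at most 0.09; starts raised by 0.055. It sinks only while the valve is open far enough and stops where it is when the valve is turned back towards closed; nothing raises it again.
- platform_top (a point): Centre of the moving platform's top surface (plate 125 mm in x by 163 mm in y, 10 mm thick, carried by a 40 mm steel ram); axes like the lift's. It rides up and down with the platform.
- valve (a joint): Release valve angle, rad: 0 closed (stop), 1.6 fully open (stop); grows clockwise seen from above. At 0 the arm points along the lift's +y, at 1.57 along its +x. Stiff (2 to 9 N at the grip), stays where left. Sinking begins somewhere from 0.15 to 1.3 rad, depending on the hidden load; each further 0.1 rad adds 10 to 13 mm/s, reached in about 0.3 s.
- valve_pivot (a point): On the vertical axis of the valve spindle, on the top of its steel boss, 104 mm above the bench.
- valve_grip (a point): Centre of the top of the valve's upright round black grip: diameter 16 mm, it stands free from 98 mm to 128 mm above the bench, 70 mm from the pivot axis, at the end of the flat steel arm (14 mm wide, 88 to 98 mm above the bench). It can be pinched or pushed from above.
- tray: Black open tray, 100 (x) by 110 (y) by 32 mm high, walls 5 mm, two grey housings fixed inside (up to 21 mm above its underside), 0.4 to 0.65 kg, loose on the platform between the rails with 4.5 mm play each side. Origin: centre of its underside; axes like the lift's. Home at the end stop its origin is at y +106.5 mm in the lift's frame. Its -y wall can be pushed with closed fingers.
- deck_stop (a point): End stop: dark bar across the deck's +y end, 24 mm high. This point is on its face (y +161.5 mm in the lift's frame), at the deck's top surface, midway between the rails.
- tape_spool: Bystander: brown cardboard ring, 40 mm across, 20 mm high, standing on the lift's base plate beside the valve block; origin at the centre of its underside.
- driver: Bystander: screwdriver lying on the bench.
- flux_bottle: Bystander: small blue bottle, 52 mm across, 85 mm high.
- board: Bystander: circuit board 60 x 45 mm.
- housing: Bystander: grey open housing 75 x 40 x 18 mm.
- pliers: Bystander: pliers with blue handles, about 140 mm long, lying on the bench.
Things that resemble listed ones, but are neither listed nor needed, are in the scene too. Leave any purple or yellow look-alike of the tray alone.

How it is judged (in metres and radians):
On the way, in this order (a step that is already met when the one before it is completed fails the run):
1. the platform has sunk fully down (within 3 mm of its lowest position) (value of joint platform below 0.003 m), for 0.2 s.
2. the valve is closed again (within 0.12 rad of its closed stop) (value of joint valve below 0.12 rad), for 0.2 s.
At the end, for the whole second after the job is handed in: The platform is fully down (within 3 mm), the valve closed (within 0.12 rad of its stop), and the tray lies flat and still on the deck between the rails, within 5 mm of touching the end stop (value of joint platform below 0.003 m and value of joint valve below 0.12 rad and y of tray in the frame of lift above 0.1015 m and x of tray in the frame of lift between -0.008 and 0.008 m and z of tray in the frame of lift between 0.072 and 0.079 m and angle between tray's own z axis and vertical below 0.05 rad and linear speed of tray below 0.01 m/s).
It fails at once if the platform sinks faster than 27 mm/s (velocity of joint platform below -0.027 m/s).
It fails at once if the platform or its tray is pressed or pushed by the robot (over 3 N) while the platform is still up (value of joint platform above 0.006 m and (contact force between any of the arm, the fingers and platform above 3 N or contact force between any of the arm, the fingers and tray above 3 N)).
It fails at once if the tray is rammed or pressed against the lift with more than 40 N (contact force between tray and lift above 40 N).
It fails at once if a bystander is moved more than 20 mm (distance of any of tape_spool, driver, flux_bottle, board, housing, pliers from where it was at the start of the episode above 0.02 m).
It also fails if it takes over 72 s, if anything falls off the work surface, if the arm or the gripper's body presses on something with over 40 N, if the wrist force passes 120 N, or if a joint passes its speed limit or range.

ROBOT

A 6-joint arm with a two-finger parallel gripper is mounted at the origin on the work surface. World frame = base frame: x ahead of the robot, y to its left, z up, the work surface at z = 0. Lengths are in mm, angles in rad, forces in N, time in s.
With the tool pointing down it reaches from about 300 to 775 mm from the base axis. Payload 14.6 kg.
Tool frame: the origin (TCP) lies midway between the tips of the shut fingers; the grasp point (between the pads) lies 19 mm behind it; y points along the fingers, z is the direction in which the jaws open and shut, and the axes are right-handed (so a half turn about y gives the same grasp; the last joint's range is limited). The gripper opens to 94 mm and grips with 3 to 60 N. Pads are 16 mm wide; open, the fingers measure 119 mm over their backs; the gripper's body (75 mm by 177 mm) begins 78 mm behind the grasp point.
Start: joints at [1.178, 0.3, 1.521, -0, 1.321, -0.067], TCP at [176.034, 521.058, 169.346] pointing down, gripper open.
Joint ranges: [-3.03, 3.03], [-0.79, 2.21], [0.23, 2.52], [-1.04, 4.18], [0, 3.07], [-2.55, 2.55]. Speed limits (rad/s): [2.22, 2.22, 2.57, 3.14, 3.14, 3.14].

INTERFACE

Orientations are given as [roll, pitch, yaw] about the fixed x, y, z axes, in that order (R = Rz(yaw) Ry(pitch) Rx(roll)).
In Python, from cell import manip gives the robot as it stands.
- The arm moves only by the tool play_rows, never from a script. Its argument "series" is a list of rows, each a list of 3 entries, a list of its own where there are three numbers: the shift along the tool's x, y, z in m, then the turn about the tool's y in rad, then the closure, from 0 (fully open) to 1 (shut). In form: [[[dx, dy, dz], twist, grip], ...]. A call has 1 to 20 rows; each row is the pose to reach, as a shift and turn from the pose measured when the call began, along the tool's axes at that moment; what a row does not reach only later rows make up. A row lasts 1/10 s, in which the tool goes at most 50 mm and 8.59 degrees, less where a joint would pass 70% of its speed; a pose out of reach is approached as far as the arm can. A call with a gripper value outside its range is refused whole. The fingers move at their own pace and stop on an object; "squeeze" is the grip in N (left out, the last holds). Time passes only in rows, so rows that repeat a pose let the fingers close. It gives the time, the measured TCP pose, the force and the opening at its end, in the units of the state.
- manip.read_state(): the state, without advancing time (a new reading comes with each control period).
- manip.camera(name): name is "side" or "top" or "wrist"; returns the picture (480x640x3 uint8, red, green, blue); there is no depth.
- manip.camera_params(name): a dict with "K" (3x3 intrinsics, pixels), "dist_coeffs" ([k1, k2, p1, p2, k3] as OpenCV has them; the pictures are not rectified), "rvec" (rotation vector, rad) and "tvec" (3), from world to camera coordinates, as OpenCV has them. Camera axes: x right, y down, z forward; pixel columns grow to the right and rows downward; lengths in mm; the calibration is good to about 2 mm. A picture is of the moment at which its call begins: read the wrist's pose just before it. camera_params takes no time and is no camera call; for the wrist camera it gives the pose at the moment of the call.
- manip.sign_off(): hands the job in, once; it reports no verdict.
The state is a dict: "clock": time; "joints": joint angles; "qd": joint speeds; "effort": joint torques, N m; "eef_pos": TCP position; "eef_rot": TCP orientation; "wrist_force": force on the tool from outside, world axes, zero at the start; "moment": the same for the moment, N m; "finger_gap": finger opening in mm.
Only numpy, scipy, OpenCV 4.12 (cv2) and the standard library are available. Lean on these libraries where they do the work, as an engineer would, in place of code of your own. Each camera call takes 0.05 s, during which the arm holds its last target. There are 200 camera calls.

## Working session

There is one attempt and no reset: what is moved stays moved. The work goes in short steps, Python scripts to look and compute and a tool call to move; the robot and the scene stay as the last step left them, time stands still between calls to the robot, and variables do not carry over. Pictures are saved under pics/ and viewed, about 8 in all and at most 12, crops included, and the job is handed in when it is done.

Besides the shell and the picture viewer there is one more tool, called in YAML: its name, and indented under it one key for each argument. play_rows: Moves the arm, as the interface text tells. Its arguments: {"type":"object","properties":{"series":{"type":"array","items":{"type":"array"}},"squeeze":{"type":"number"}},"required":["series"]}

```bash
mkdir -p pics
python3 - <<'E'
from cell import manip
import cv2,numpy as np
print(manip.read_state())
for n in("side","top"):
    im=manip.camera(n); cv2.imwrite(f"pics/{n}0.png",im[:,:,::-1])
    p=manip.camera_params(n); print(n,p)
    R=cv2.Rodrigues(np.array(p["rvec"],float))[0]; print("campos",-R.T@np.array(p["tvec"]).ravel())
E
```

```text
{'clock': 0.0, 'joints': array([ 1.17838627e+00,  3.00447143e-01,  1.52160424e+00,  5.84970343e-06,
        1.32067731e+00, -6.65935733e-02]), 'qd': array([ 7.97091093e-04, -1.14164955e-03,  4.52143824e-05,  1.92115754e-03,
        9.15730304e-04,  8.54027929e-04]), 'effort': array([ 1.29913104e-03, -5.31800544e+01, -3.52736163e+01,  7.08894082e-02,
        2.44095043e-02, -6.38371216e-05]), 'eef_pos': array([175.92537085, 520.78060594, 168.7896928 ]), 'eef_rot': array([-1.57192947e+00,  8.12502284e-05, -3.25817979e-01]), 'wrist_force': array([-0.16740582,  0.07967923,  0.70638723]), 'moment': array([-0.02978396, -0.03766559, -0.05218334]), 'finger_gap': 93.95353570851427}
side {'K': array([[554.27729   ,   0.        , 321.94432665],
       [  0.        , 554.27729   , 235.14540026],
       [  0.        ,   0.        ,   1.        ]]), 'dist_coeffs': array([-0.05864682,  0.        ,  0.        ,  0.        ,  0.        ]), 'rvec': array([ 2.2658158 , -0.5407498 ,  0.21995961]), 'tvec': array([-370.44812377,  177.4557471 , 1344.81799991])}
campos [ -44.20404999 -944.53273842 1040.75055392]
top {'K': array([[437.44767259,   0.        , 318.55818691],
       [  0.        , 437.44767259, 244.99892521],
       [  0.        ,   0.        ,   1.        ]]), 'dist_coeffs': array([0.01528581, 0.        , 0.        , 0.        , 0.        ]), 'rvec': array([ 2.18848547, -2.12822253,  0.11723805]), 'tvec': array([ -23.46238509,  425.18399332, 1098.79204875])}
campos [ 296.28038277  -21.29153044 1140.36857358]
```

View pics/top0.png

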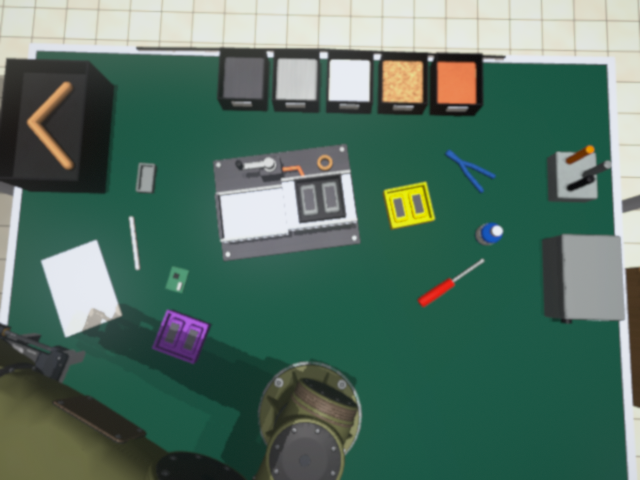

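View pics/side0.png

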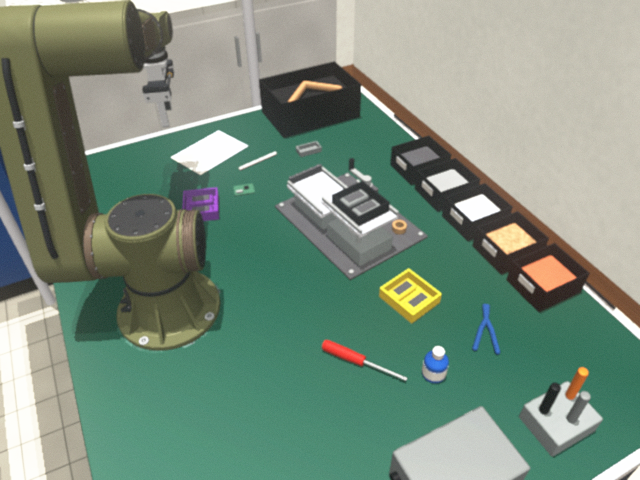

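The top view shows the lift centred near px (287,203), with its +y end to the left. The tray is at (320,200), the valve pivot at (270,163), the black grip at (240,164) and the spool at (325,162). I'll enlarge both views to measure.

Run:
```python
import cv2
a=cv2.imread("pics/top0.png")[135:270,205:370]; b=cv2.imread("pics/side0.png")[145:280,270:435]
cv2.imwrite("pics/c1.png",cv2.resize(a,None,fx=4.8,fy=4.4,interpolation=cv2.INTER_CUBIC))
cv2.imwrite("pics/c2.png",cv2.resize(b,None,fx=4.8,fy=4.4,interpolation=cv2.INTER_CUBIC))
```

```text
(no output)
```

View pics/c1.png

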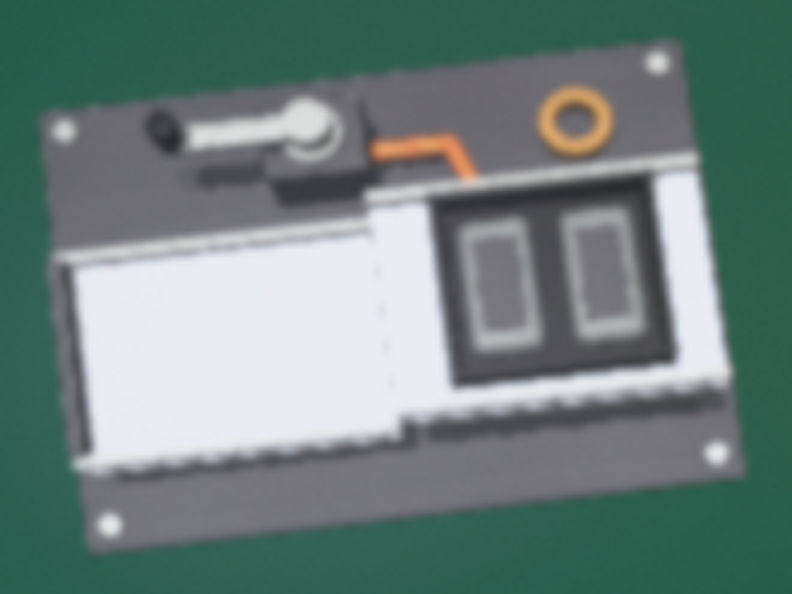

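View pics/c2.png

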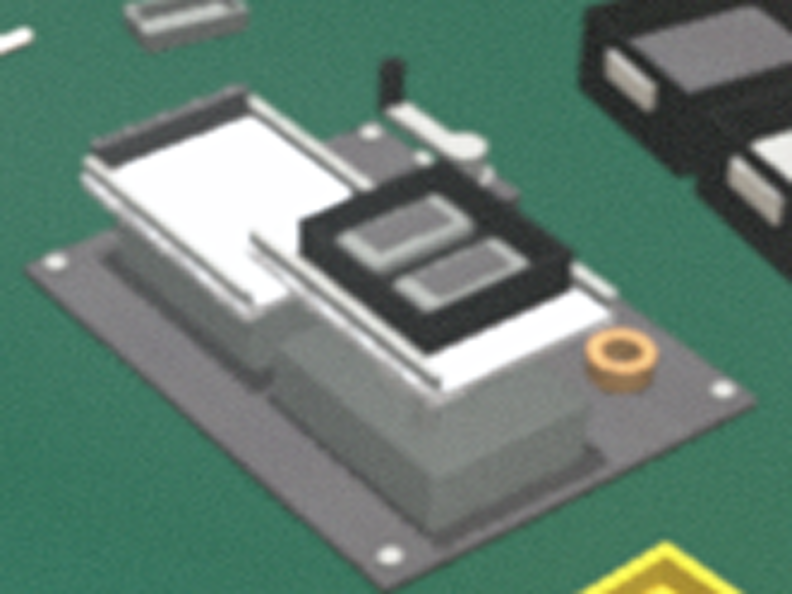

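c1 shows the base-plate corners at (40,115), (678,42), (744,472) and (90,552), the grip top near (162,127) and the boss at (310,122). In c2 the grip top is at (392,64) and the boss at (467,146).

```bash
cat > h.py <<'E'
from cell import manip
import cv2,numpy as np
def cam(n):
    p=manip.camera_params(n);R=cv2.Rodrigues(np.array(p["rvec"],float))[0];t=np.array(p["tvec"],float).ravel()
    return p["K"],p["dist_coeffs"],R,-R.T@t
def ray(n,uv,c=None):
    K,d,R,o=c or cam(n);q=cv2.undistortPoints(np.array([[uv]],float),K,d)[0,0]
    v=R.T@np.array([q[0],q[1],1]);return o,v/np.linalg.norm(v)
def onz(n,uv,z,c=None):
    o,v=ray(n,uv,c);return o+v*(z-o[2])/v[2]
def tri(r1,r2):
    A=np.array([r1[1],-r2[1]]).T;s=np.linalg.lstsq(A,r2[0]-r1[0],rcond=None)[0]
    a=r1[0]+s[0]*r1[1];b=r2[0]+s[1]*r2[1];return (a+b)/2,np.linalg.norm(a-b)
E
python3 - <<'E'
from h import *
T=lambda x,y:(205+(x+.5)/4.8-.5,135+(y+.5)/4.4-.5)
S=lambda x,y:(270+(x+.5)/4.8-.5,145+(y+.5)/4.4-.5)
np.set_printoptions(precision=1,suppress=True)
for nm,a,b in (("grip",(162,127),(392,64)),("boss",(308,120),(467,146)),("cornFL",(40,115),None),("platefar near",(90,552),(28,268)),("plate nearR",(744,472),(388,588)),("plate farR",(678,42),(755,400)),("tray+x+y",(432,200),(303,228)),("tray-x-y",(676,362),(572,255)),("tray -x+y",(452,385),(425,350)),("tray +x -y",(652,178),(440,165))):
    if b: print(nm,*tri(ray("top",T(*a)),ray("side",S(*b))))
c=np.array([onz("top",T(*p),8)[:2] for p in((40,115),(678,42),(744,472),(90,552))])
print(c,c.mean(0),[np.linalg.norm(c[i]-c[i-1]) for i in range(4)])
d=(c[0]+c[3]-c[1]-c[2]);e=c[0]+c[1]-c[2]-c[3];yaw=np.arctan2(e[1],e[0]);print(yaw,np.arctan2(-d[0],d[1]))
dk=np.array([onz("top",T(*p),87)[:2] for p in((52,258),(75,466))]);print("deck rail ends",dk)
print("grip z128",onz("top",T(162,127),128),onz("side",S(392,64),128),"boss104",onz("top",T(308,120),104),onz("side",S(467,146),104))
tr=np.array([onz("top",T(*p),163)[:2] for p in((430,200),(652,178),(676,362),(452,385))]);print("tray",tr,tr.mean(0))
y=yaw;o=c.mean(0);R=np.array([[np.cos(y),-np.sin(y)],[np.sin(y),np.cos(y)]])
for n,p in(("deck",(0,87)),("block",(115,30)),("grip?",(115,100)),("plat",(0,-79))):print(n,o+R@p)
E
```

```text
grip [602.4 184.2 128.5] 2.508416595468569
boss [615.4 115.4 104.3] 3.29344321615619
platefar near [380.9 235.9   3.6] 1.6413717730467499
plate nearR [ 437.7 -117.9    4.4] 3.043778415440227
plate farR [699.6 -76.1   6.6] 3.880122342234235
tray+x+y [524.1  60.  126.9] 86.82993357579154
tray-x-y [505.9 -87.8 196.4] 79.91103444082505
tray -x+y [507.6  29.2  37.6] 56.279522080458506
tray +x -y [525.4 -47.3 240.3] 50.51457104175193
[[ 645.8  276.3]
 [ 701.   -76.7]
 [ 438.7 -118.2]
 [ 381.4  234.6]] [541.7  79. ] [np.float64(267.67877730692425), np.float64(357.3873471055497), np.float64(265.5371466397357), np.float64(357.3657550373383)]
0.15662169928498199 0.15809390970682344
deck rail ends [[539.5 244.9]
 [422.8 226.9]]
grip z128 [603.8 184.  128. ] [601.4 185.  128. ] boss104 [617.1 114.9 104. ] [613.8 115.8 104. ]
tray [[557.6  47.2]
 [572.2 -58.3]
 [475.4 -71.8]
 [460.5  33.5]] [516.4 -12.4]
deck [528.2 164.9]
block [650.6 126.6]
grip? [639.7 195.7]
plat [554.   1.]
```

The measurements agree. Boss and grip triangulate to z 104 and 128 and are 70 mm apart. The lift origin is about (507,68) with yaw 0.157, and the tray at (516,-12) matches that. Next I'll move above the grip with the jaws tangential to its path.

play_rows:
  series:
    - [[0.514,-0.02,-0.181],1.088,0.45]
    - [[0.514,-0.02,-0.181],1.088,0.45]
    - [[0.514,-0.02,-0.181],1.088,0.45]
    - [[0.514,-0.02,-0.181],1.088,0.45]
    - [[0.514,-0.02,-0.181],1.088,0.45]
    - [[0.514,-0.02,-0.181],1.088,0.45]
    - [[0.514,-0.02,-0.181],1.088,0.45]
    - [[0.514,-0.02,-0.181],1.088,0.45]
    - [[0.514,-0.02,-0.181],1.088,0.45]
    - [[0.514,-0.02,-0.181],1.088,0.45]
    - [[0.514,-0.02,-0.181],1.088,0.45]
    - [[0.514,-0.02,-0.181],1.088,0.45]
    - [[0.514,-0.02,-0.181],1.088,0.45]
    - [[0.514,-0.02,-0.181],1.088,0.45]
    - [[0.514,-0.02,-0.181],1.088,0.45]
    - [[0.514,-0.02,-0.181],1.088,0.45]
    - [[0.514,-0.02,-0.181],1.088,0.45]
    - [[0.514,-0.02,-0.181],1.088,0.45]

```text
clock: 1.9
eef_pos: [604.8, 185.1, 189.2]
eef_rot: [-1.571, -0.001, -1.413]
wrist_force: [0.5, -0.3, -0.5]
finger_gap: 51.7
```

Run:
```python
from h import *
s=manip.read_state();print(s["clock"],s["eef_pos"],s["eef_rot"],s["joints"],s["finger_gap"],s["wrist_force"])
c=cam("wrist");im=manip.camera("wrist")
print(c)
K,d,R,o=c
for n,P in(("grip",(603.5,184.4,128)),("boss",(616,115.3,104)),("tcp",s["eef_pos"])):
    q=cv2.projectPoints(np.array([P],float),cv2.Rodrigues(R)[0],-R@o,K,d)[0].ravel();print(n,q)
    cv2.circle(im,tuple(int(x) for x in q),4,(255,0,0),1)
a=manip.camera("side")
cv2.imwrite("pics/w1.png",np.hstack([im,a])[:,:,::-1][:, :])
cv2.imwrite("pics/w1.png",cv2.resize(np.hstack([im[:,:,::-1],a[100:580,200:520,::-1] if 0 else cv2.resize(a[130:290,250:463,::-1],(640,480))]),(800,300)))
cv2.imwrite("pics/wr1.png",im[:,:,::-1])
```

```text
1.9 [604.83354474 185.12963246 189.1988528 ] [-1.57103640e+00 -8.67704066e-04 -1.41332821e+00] [ 2.39544165e-01  4.75145270e-01  1.23457825e+00 -8.53285466e-04
  1.43217959e+00  8.21941839e-02] 51.70067161138159 [ 0.51315528 -0.30500482 -0.4607001 ]
(array([[380.85016286,   0.        , 311.52577148],
       [  0.        , 380.85016286, 239.03166845],
       [  0.        ,   0.        ,   1.        ]]), array([-0.00067781,  0.        ,  0.        ,  0.        ,  0.        ]), array([[ 9.87623157e-01,  1.56845443e-01,  7.68030032e-05],
       [ 1.50782116e-01, -9.49578253e-01,  2.74892514e-01],
       [ 4.31885686e-02, -2.71478632e-01, -9.61474961e-01]]), array([591.22490117, 265.22949481, 404.20288862]))
grip [310.76445767 242.57351758]
boss [312.59730989 312.3180532 ]
tcp [312.95635908 270.63964717]
```

View pics/w1.png

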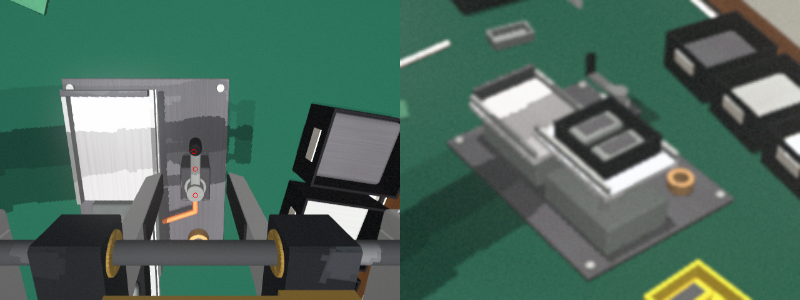

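The wrist view puts the black grip at about (194,147) in the composite. The projected mark falls on it and it sits centred between the fingers. The side view of the platform isn't blocked. I'll descend and pinch.

play_rows:
  series:
    - [[0.0,0.025,0.0],0,0.45]
    - [[0.0,0.05,0.0],0,0.45]
    - [[0.0,0.075,0.0],0,0.5]
    - [[0.0,0.084,0.0],0,0.6]
    - [[0.0,0.084,0.0],0,0.8]
    - [[0.0,0.084,0.0],0,0.9]
    - [[0.0,0.084,0.0],0,1.0]
    - [[0.0,0.084,0.0],0,1.0]
    - [[0.0,0.084,0.0],0,1.0]
    - [[0.0,0.084,0.0],0,1.0]
  squeeze: 25

```text
clock: 3.0
eef_pos: [605.0, 184.9, 105.4]
eef_rot: [-1.571, -0.001, -1.414]
wrist_force: [0.0, 0.2, -0.1]
finger_gap: 0.3
```

```bash
cat > ht.py <<'E'
# platform drop since reference, from the tray patch in the side view; prints clock, drop mm
from h import *
import os,sys
s=manip.read_state();im=manip.camera("side")
P0=np.array([516.5,-12,163.]);K,d,R,o=cam("side")
pr=lambda P:cv2.projectPoints(np.array([P],float),cv2.Rodrigues(R)[0],-R@o,K,d)[0].ravel()
if not os.path.exists("ref.npy"): np.save("ref.npy",im)
ref=np.load("ref.npy");g=lambda i:cv2.GaussianBlur(cv2.cvtColor(i,cv2.COLOR_RGB2GRAY),(3,3),0)
u,v=pr(P0).astype(int);t=g(ref)[v-20:v+20,u-30:u+30]
r=cv2.matchTemplate(g(im)[v-26:v+58,u-40:u+40],t,cv2.TM_CCOEFF_NORMED)
y,x=np.unravel_index(r.argmax(),r.shape);sy=0
if 0<y<r.shape[0]-1:
    a,b,c=r[y-1,x],r[y,x],r[y+1,x];sy=(a-c)/(2*(a-2*b+c))
k=(pr(P0-[0,0,55])-pr(P0))[1]/55
w=s["eef_pos"]
print("t %.2f drop %.2f mm (score %.3f)"%(s["clock"],(y+sy-6)/k,r.max()),"tcp",w.round(1),"yaw %.3f"%s["eef_rot"][2],"F",s["wrist_force"].round(1),"gap %.1f"%s["finger_gap"])
th=np.arctan2(w[1]-115.3,w[0]-616);print("valve est %.3f"%(np.pi/2+.165-th),"rad",np.hypot(w[0]-616,w[1]-115.3).round(1))
E
python3 ht.py
```

```text
t 3.00 drop 0.02 mm (score 1.000) tcp [605.  184.9 105.4] yaw -1.414 F [ 0.   0.2 -0.1] gap 0.3
valve est 0.008 rad 70.5
```

The gap reads 0.3 mm, so the pinch missed. I'll look.

Run:
```python
from h import *
c=cam("wrist");im=manip.camera("wrist")
cv2.imwrite("pics/wr2.png",im[:,:,::-1])
K,d,R,o=c;s=manip.read_state()
for n,P in(("grip",(603.5,184.4,128)),("tcp",s["eef_pos"])):
    print(n,cv2.projectPoints(np.array([P],float),cv2.Rodrigues(R)[0],-R@o,K,d)[0].ravel())
a=im[140:440,160:460];b=manip.camera("side")[140:200,320:380]
cv2.imwrite("pics/w2.png",np.hstack([cv2.resize(a,(400,400)),cv2.resize(b,(400,400),interpolation=cv2.INTER_CUBIC)])[:,:,::-1])
```

```text
grip [310.32870235 285.86300174]
tcp [312.84522573 270.55454435]
```

View pics/w2.png

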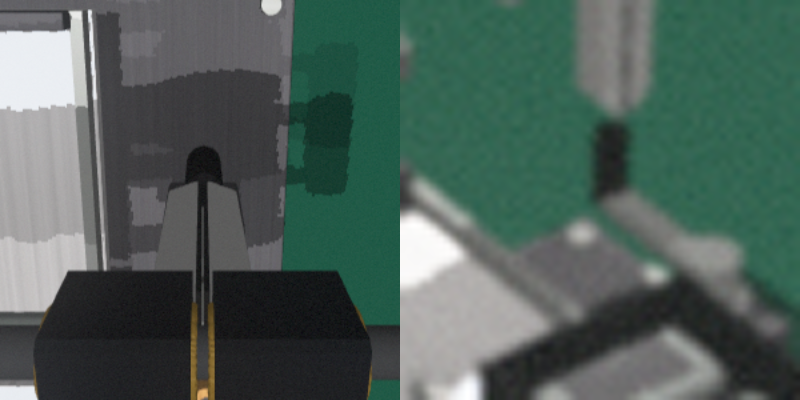

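Run:
```python
from h import *
def pr(n,P):
    K,d,R,o=cam(n);return cv2.projectPoints(np.array([P],float),cv2.Rodrigues(R)[0],-R@o,K,d)[0].ravel().round(1)
s=manip.read_state();print(s["clock"],cam("wrist")[3])
for P in((605,185,105),(605,185,128),(605,200,105),(605,170,105),(603.5,184.4,98),(603.5,192.4,98),(603.5,192.4,128),(603.5,176.4,128)):print(P,pr("side",P),pr("wrist",P))
print("fingertip by tri",tri(ray("side",(351.8,156.8)),ray("wrist",(312,276.5))))
im=cv2.imread("pics/wr1.png");g=im.max(2)[190:300,280:340]
for r in range(0,110,4):print(190+r,g[r,10:54:4])
```

```text
3.15 [591.33963487 264.98544993 320.17980808]
(605, 185, 105) [352.2 165.4] [313.1 270.4]
(605, 185, 128) [352.4 158.8] [313.3 285.3]
(605, 200, 105) [349.7 162.7] [317.1 246.8]
(605, 170, 105) [354.7 168.2] [309.3 293.1]
(603.5, 184.4, 98) [351.8 167.7] [310.5 266.9]
(603.5, 192.4, 98) [350.4 166.2] [312.6 254.8]
(603.5, 192.4, 128) [350.7 157.6] [312.7 272.3]
(603.5, 176.4, 128) [353.4 160.5] [308.1 299.3]
fingertip by tri (array([604.57894276, 190.63215041, 131.26559678]), np.float64(2.7956319997113255))
190 [136 113  89  85  86  85  83  79  84  87  84]
194 [89 85 86 83 88 84 85 84 84 85 83]
198 [88 87 86 83 84 87 81 84 81 84 82]
202 [88 86 85 86 86 85 83 84 83 83 85]
206 [88 84 85 84 86 89 84 86 83 83 83]
210 [85 83 85 85 91 85 84 81 83 82 82]
214 [88 85 84 84 85 87 83 82 78 86 82]
218 [87 81 83 85 83 84 85 82 81 85 83]
222 [87 80 82 82 54 37 31 47 81 82 79]
226 [101  82  89  85  37  34  32  34  82  82  80]
230 [89 81 85 81 41 36 35 33 62 83 82]
234 [87 81 82 72 41 48 49 46 44 81 81]
238 [ 87  79  87  55  40 255  46  44  33  82  79]
242 [ 85  88  89  86 255  43 255  34  56  85  76]
246 [100  82  83  86  39 255  43  38  82  85  82]
250 [102  53  58  53 148 152 155 154  57  54  54]
254 [ 99  59  58  56 146 149 158 155  53  55  52]
258 [ 72  60  54  55 146 150 158 150  56  59  55]
262 [ 59  59  60  61 149 152 156 154  55  55  55]
266 [ 59  61  59  57 148 150 157 154  58  56  57]
270 [ 90  91  90  88 144 152 152 153  90  90  86]
274 [ 90  96  95  98 143 153 155 151  98  97  97]
278 [ 92  96  94  94 143 151 155 162  93  98  96]
282 [ 90  98  96  96 170 183 186 178  91  96  97]
286 [ 88  99  86 146 171 181 185 176 131  93  97]
290 [109  94 163 183 169 180 184 178 171 162  96]
294 [121  97 179  98 168 153 175 176  98 183  95]
298 [125  98 185 100 118 161 160 109  97 180  95]
```

Run:
```python
from h import *
K,d,R,o=cam("side");im=cv2.imread("pics/side0.png")
pr=lambda P:cv2.projectPoints(np.array([P],float),cv2.Rodrigues(R)[0],-R@o,K,d)[0].ravel()
q=pr((176,521,169));print(q,pr((176,521,195)))
w=cv2.imread("pics/wr1.png")[150:330,220:400]
b=cv2.resize(im[60:140,120:200],(400,400),interpolation=cv2.INTER_CUBIC)
cv2.circle(b,(int((q[0]-120)*5),int((q[1]-60)*5)),4,(0,0,255),1)
cv2.imwrite("pics/s3.png",np.hstack([cv2.resize(w,(400,400)),b]))
```

```text
[170.61349186 128.24047095] [168.9150844  120.60973689]
```

View pics/s3.png

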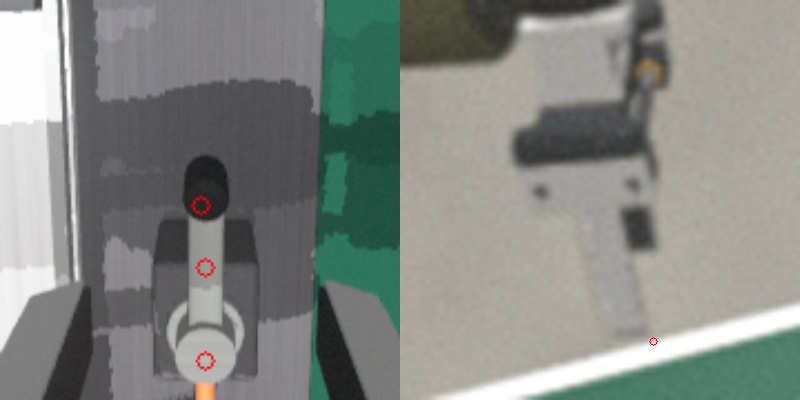

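s3 shows the fingertips about 26 mm higher than the reported TCP, and the side/wrist triangulation puts them at z 131 against a reported 105. That explains the miss, since they closed just above the grip. I'll open, go down a further 20 mm and pinch. The finger gap will confirm it.

play_rows:
  series:
    - [[0,0,0],0,0.5]
    - [[0,0,0],0,0.5]
    - [[0,0,0],0,0.5]
    - [[0,0,0],0,0.5]
    - [[0,0.01,0],0,0.5]
    - [[0,0.02,0],0,0.5]
    - [[0,0.02,0],0,0.7]
    - [[0,0.02,0],0,0.9]
    - [[0,0.02,0],0,1]
    - [[0,0.02,0],0,1]
    - [[0,0.02,0],0,1]
  squeeze: 25

```text
clock: 4.25
eef_pos: [605.3, 185.0, 85.5]
eef_rot: [-1.57, -0.001, -1.414]
wrist_force: [2.5, 1.2, 0.5]
finger_gap: 14.4
```

```bash
python3 ht.py
```

```text
t 4.25 drop 0.02 mm (score 1.000) tcp [605.3 185.   85.5] yaw -1.414 F [2.5 1.2 0.5] gap 14.4
valve est 0.013 rad 70.5
```

It's pinched, with a gap of 14.4 mm. I'll open the valve along its arc to about 0.15 rad, where no sinking is possible yet, then go in small steps and check the drop.

play_rows:
  series:
    - [[0.0002,0,0.005],0.07,1]
    - [[0.0008,0,0.0105],0.15,1]
    - [[0.0008,0,0.0105],0.15,1]
    - [[0.0008,0,0.0105],0.15,1]
  squeeze: 35

```text
clock: 4.7
eef_pos: [616.0, 185.8, 85.5]
eef_rot: [-1.569, -0.001, -1.561]
wrist_force: [4.4, 0.4, -3.1]
finger_gap: 14.6
```

```bash
python3 ht.py
```

```text
t 4.70 drop 0.05 mm (score 0.996) tcp [616.  185.8  85.5] yaw -1.561 F [ 4.4  0.4 -3.1] gap 14.6
valve est 0.165 rad 70.5
```

play_rows:
  series:
    - [[0.0002,0,0.0056],0.08,1]
    - [[0.0002,0,0.0056],0.08,1]
    - [[0.0002,0,0.0056],0.08,1]
    - [[0.0002,0,0.0056],0.08,1]
    - [[0.0002,0,0.0056],0.08,1]

```text
clock: 5.25
eef_pos: [621.5, 185.6, 85.5]
eef_rot: [-1.569, -0.0, -1.64]
wrist_force: [-0.1, -0.0, -1.9]
finger_gap: 14.2
```

```bash
python3 ht.py
```

```text
t 5.25 drop 0.12 mm (score 0.995) tcp [621.5 185.6  85.5] yaw -1.640 F [-0.1 -0.  -1.9] gap 14.2
valve est 0.243 rad 70.5
```

play_rows:
  series:
    - [[0.0002,0,0.0056],0.08,1]
    - [[0.0002,0,0.0056],0.08,1]
    - [[0.0002,0,0.0056],0.08,1]
    - [[0.0002,0,0.0056],0.08,1]
    - [[0.0002,0,0.0056],0.08,1]

```text
clock: 5.8
eef_pos: [627.0, 185.0, 85.5]
eef_rot: [-1.569, -0.0, -1.719]
wrist_force: [0.8, -1.2, -1.0]
finger_gap: 14.3
```

```bash
python3 ht.py
```

```text
t 5.80 drop 0.17 mm (score 0.991) tcp [627.  185.   85.5] yaw -1.719 F [ 0.8 -1.2 -1. ] gap 14.3
valve est 0.322 rad 70.5
```

play_rows:
  series:
    - [[0.0002,0,0.0049],0.07,1]
    - [[0.0002,0,0.0049],0.07,1]
    - [[0.0002,0,0.0049],0.07,1]
    - [[0.0002,0,0.0049],0.07,1]
    - [[0.0002,0,0.0049],0.07,1]

```text
clock: 6.35
eef_pos: [631.8, 184.1, 85.5]
eef_rot: [-1.569, -0.0, -1.789]
wrist_force: [-1.0, -0.8, -0.4]
finger_gap: 14.0
```

```bash
python3 ht.py
```

```text
t 6.35 drop 0.22 mm (score 0.988) tcp [631.8 184.1  85.5] yaw -1.789 F [-1.  -0.8 -0.4] gap 14.0
valve est 0.391 rad 70.6
```

play_rows:
  series:
    - [[0.0002,0,0.0049],0.07,1]
    - [[0.0002,0,0.0049],0.07,1]
    - [[0.0002,0,0.0049],0.07,1]
    - [[0.0002,0,0.0049],0.07,1]
    - [[0.0002,0,0.0049],0.07,1]

```text
clock: 6.9
eef_pos: [636.5, 182.8, 85.5]
eef_rot: [-1.568, -0.0, -1.858]
wrist_force: [-1.1, 0.1, -1.7]
finger_gap: 14.2
```

```bash
python3 ht.py
```

```text
t 6.90 drop 0.26 mm (score 0.986) tcp [636.5 182.8  85.5] yaw -1.858 F [-1.1  0.1 -1.7] gap 14.2
valve est 0.460 rad 70.6
```

play_rows:
  series:
    - [[0.0002,0,0.0049],0.07,1]
    - [[0.0002,0,0.0049],0.07,1]
    - [[0.0002,0,0.0049],0.07,1]
    - [[0.0002,0,0.0049],0.07,1]
    - [[0.0002,0,0.0049],0.07,1]

```text
clock: 7.45
eef_pos: [641.1, 181.2, 85.5]
eef_rot: [-1.568, 0.0, -1.927]
wrist_force: [-0.9, -0.2, -1.0]
finger_gap: 14.3
```

```bash
python3 ht.py
```

```text
t 7.45 drop 0.37 mm (score 0.984) tcp [641.1 181.2  85.5] yaw -1.927 F [-0.9 -0.2 -1. ] gap 14.3
valve est 0.529 rad 70.6
```

play_rows:
  series:
    - [[0.0002,0,0.0049],0.07,1]
    - [[0.0002,0,0.0049],0.07,1]
    - [[0.0002,0,0.0049],0.07,1]
    - [[0.0002,0,0.0049],0.07,1]
    - [[0.0002,0,0.0049],0.07,1]

```text
clock: 8.0
eef_pos: [645.6, 179.4, 85.5]
eef_rot: [-1.568, 0.0, -1.996]
wrist_force: [-2.1, -1.4, -1.2]
finger_gap: 14.6
```

```bash
python3 ht.py
python3 - <<'E'
from h import *
a=manip.camera("side")[145:245,290:424];b=manip.camera("wrist")
cv2.imwrite("pics/m1.png",np.hstack([cv2.resize(a,(400,300),interpolation=cv2.INTER_CUBIC),cv2.resize(b,(400,300))])[:,:,::-1])
E
```

```text
t 8.00 drop 0.50 mm (score 0.980) tcp [645.6 179.4  85.5] yaw -1.996 F [-2.1 -1.4 -1.2] gap 14.6
valve est 0.598 rad 70.6
```

View pics/m1.png

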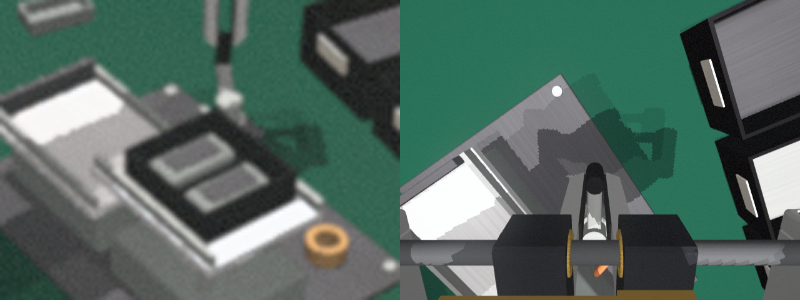

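m1 shows the grip between the fingers and the valve arm turning with the hand. The tray is still up, so I'll continue.

play_rows:
  series:
    - [[0.0002,0,0.0049],0.07,1]
    - [[0.0002,0,0.0049],0.07,1]
    - [[0.0002,0,0.0049],0.07,1]
    - [[0.0002,0,0.0049],0.07,1]
    - [[0.0002,0,0.0049],0.07,1]

```text
clock: 8.65
eef_pos: [650.0, 177.1, 85.5]
eef_rot: [-1.568, 0.0, -2.066]
wrist_force: [-2.0, -0.4, -1.1]
finger_gap: 14.4
```

```bash
python3 ht.py
```

```text
t 8.65 drop 0.55 mm (score 0.976) tcp [650.  177.1  85.5] yaw -2.066 F [-2.  -0.4 -1.1] gap 14.4
valve est 0.668 rad 70.6
```

play_rows:
  series:
    - [[0.0002,0,0.0049],0.07,1]
    - [[0.0002,0,0.0049],0.07,1]
    - [[0.0002,0,0.0049],0.07,1]
    - [[0.0002,0,0.0049],0.07,1]
    - [[0.0002,0,0.0049],0.07,1]

```text
clock: 9.2
eef_pos: [654.2, 174.6, 85.5]
eef_rot: [-1.568, 0.0, -2.135]
wrist_force: [-1.9, 0.7, -0.5]
finger_gap: 14.4
```

```bash
python3 ht.py
```

```text
t 9.20 drop 0.52 mm (score 0.972) tcp [654.2 174.6  85.5] yaw -2.135 F [-1.9  0.7 -0.5] gap 14.4
valve est 0.736 rad 70.5
```

play_rows:
  series:
    - [[0.0002,0,0.0049],0.07,1]
    - [[0.0002,0,0.0049],0.07,1]
    - [[0.0002,0,0.0049],0.07,1]
    - [[0.0002,0,0.0049],0.07,1]
    - [[0.0002,0,0.0049],0.07,1]

```text
clock: 9.75
eef_pos: [658.1, 171.9, 85.5]
eef_rot: [-1.568, 0.001, -2.205]
wrist_force: [-3.5, 0.3, -0.7]
finger_gap: 14.3
```

```bash
python3 ht.py
```

```text
t 9.75 drop 2.63 mm (score 0.967) tcp [658.1 171.9  85.5] yaw -2.205 F [-3.5  0.3 -0.7] gap 14.3
valve est 0.805 rad 70.5
```

play_rows:
  series:
    - [[0.0002,0,0.0049],0.07,1]
    - [[0.0002,0,0.0049],0.07,1]
    - [[0.0002,0,0.0049],0.07,1]
    - [[0.0002,0,0.0049],0.07,1]
    - [[0.0002,0,0.0049],0.07,1]

```text
clock: 10.3
eef_pos: [661.9, 168.9, 85.5]
eef_rot: [-1.568, 0.001, -2.275]
wrist_force: [-3.1, -0.1, -1.5]
finger_gap: 14.6
```

```bash
python3 ht.py
```

```text
t 10.30 drop 8.02 mm (score 0.942) tcp [661.9 168.9  85.5] yaw -2.275 F [-3.1 -0.1 -1.5] gap 14.6
valve est 0.874 rad 70.5
```

It's sinking now, averaging about 10 mm/s. I'll hold and measure the steady rate.

play_rows:
  series:
    - [[0,0,0],0,1]
    - [[0,0,0],0,1]
    - [[0,0,0],0,1]
    - [[0,0,0],0,1]
    - [[0,0,0],0,1]

```text
clock: 10.85
eef_pos: [661.9, 168.8, 85.5]
eef_rot: [-1.568, 0.001, -2.275]
wrist_force: [-3.3, -0.0, -0.4]
finger_gap: 14.5
```

```bash
python3 ht.py
```

```text
t 10.85 drop 14.86 mm (score 0.927) tcp [661.9 168.8  85.5] yaw -2.275 F [-3.3 -0.  -0.4] gap 14.5
valve est 0.874 rad 70.5
```

12.4 mm/s is well under the limit, so I'll hold until it's down.

play_rows:
  series:
    - [[0,0,0],0,1]
    - [[0,0,0],0,1]
    - [[0,0,0],0,1]
    - [[0,0,0],0,1]
    - [[0,0,0],0,1]
    - [[0,0,0],0,1]
    - [[0,0,0],0,1]
    - [[0,0,0],0,1]
    - [[0,0,0],0,1]
    - [[0,0,0],0,1]
    - [[0,0,0],0,1]
    - [[0,0,0],0,1]
    - [[0,0,0],0,1]
    - [[0,0,0],0,1]
    - [[0,0,0],0,1]
    - [[0,0,0],0,1]
    - [[0,0,0],0,1]
    - [[0,0,0],0,1]
    - [[0,0,0],0,1]
    - [[0,0,0],0,1]

```text
clock: 12.9
eef_pos: [661.9, 168.8, 85.5]
eef_rot: [-1.568, 0.001, -2.275]
wrist_force: [-3.2, 0.2, -0.7]
finger_gap: 14.3
```

```bash
python3 ht.py
```

```text
t 12.90 drop 39.31 mm (score 0.884) tcp [661.9 168.8  85.5] yaw -2.275 F [-3.2  0.2 -0.7] gap 14.3
valve est 0.874 rad 70.5
```

play_rows:
  series:
    - [[0,0,0],0,1]
    - [[0,0,0],0,1]
    - [[0,0,0],0,1]
    - [[0,0,0],0,1]
    - [[0,0,0],0,1]
    - [[0,0,0],0,1]
    - [[0,0,0],0,1]
    - [[0,0,0],0,1]
    - [[0,0,0],0,1]
    - [[0,0,0],0,1]
    - [[0,0,0],0,1]
    - [[0,0,0],0,1]
    - [[0,0,0],0,1]
    - [[0,0,0],0,1]
    - [[0,0,0],0,1]
    - [[0,0,0],0,1]
    - [[0,0,0],0,1]
    - [[0,0,0],0,1]
    - [[0,0,0],0,1]
    - [[0,0,0],0,1]

```text
clock: 14.95
eef_pos: [661.9, 168.8, 85.5]
eef_rot: [-1.568, 0.001, -2.275]
wrist_force: [-3.5, 0.5, -1.0]
finger_gap: 14.1
```

```bash
python3 ht.py
```

```text
t 14.95 drop 50.81 mm (score 0.820) tcp [661.9 168.8  85.5] yaw -2.275 F [-3.5  0.5 -1. ] gap 14.1
valve est 0.874 rad 70.5
```

play_rows:
  series:
    - [[0,0,0],0,1]
    - [[0,0,0],0,1]
    - [[0,0,0],0,1]
    - [[0,0,0],0,1]
    - [[0,0,0],0,1]
    - [[0,0,0],0,1]

```text
clock: 15.6
eef_pos: [661.9, 168.8, 85.5]
eef_rot: [-1.568, 0.001, -2.275]
wrist_force: [-3.3, -0.2, -0.7]
finger_gap: 14.0
```

```bash
python3 ht.py; cp ref.npy /tmp/
python3 - <<'E'
from h import *
a=manip.camera("side")[145:265,270:430];b=manip.camera("top")[135:255,205:365]
cv2.imwrite("pics/m2.png",np.hstack([cv2.resize(a,(400,300),interpolation=cv2.INTER_CUBIC),cv2.resize(b,(400,300),interpolation=cv2.INTER_CUBIC)])[:,:,::-1])
E
```

```text
t 15.60 drop 50.82 mm (score 0.820) tcp [661.9 168.8  85.5] yaw -2.275 F [-3.3 -0.2 -0.7] gap 14.0
valve est 0.874 rad 70.5
```

View pics/m2.png

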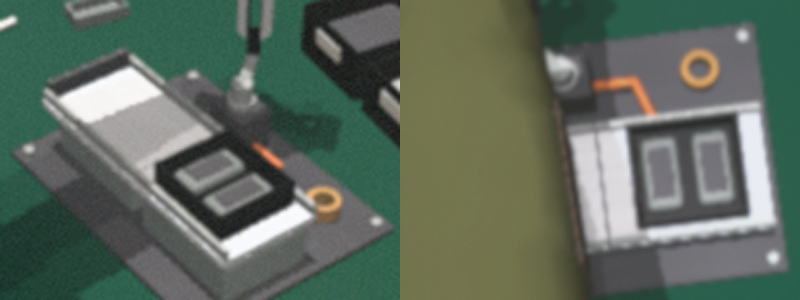

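m2 shows the platform down, with its rails level with the deck's, and the drop reading has stopped changing. I'll turn the valve back along its arc to the closed stop.

play_rows:
  series:
    - [[0.0008,0,-0.0105],-0.15,1]
    - [[0.0008,0,-0.0105],-0.15,1]
    - [[0.0031,0,-0.0207],-0.3,1]
    - [[0.0031,0,-0.0207],-0.3,1]
    - [[0.007,0,-0.0305],-0.45,1]
    - [[0.007,0,-0.0305],-0.45,1]
    - [[0.0122,0,-0.0395],-0.6,1]
    - [[0.0122,0,-0.0395],-0.6,1]
    - [[0.0188,0,-0.0477],-0.75,1]
    - [[0.0188,0,-0.0477],-0.75,1]
    - [[0.0249,0,-0.0535],-0.87,1]
    - [[0.0249,0,-0.0535],-0.87,1]
    - [[0.0259,0,-0.0544],-0.89,1]
    - [[0.0259,0,-0.0544],-0.89,1]
    - [[0.0259,0,-0.0544],-0.89,1]

```text
clock: 17.25
eef_pos: [605.3, 184.8, 85.6]
eef_rot: [-1.566, -0.0, -1.395]
wrist_force: [8.8, 6.4, -5.3]
finger_gap: 14.4
```

```bash
python3 ht.py
```

```text
t 17.25 drop 50.96 mm (score 0.810) tcp [605.3 184.8  85.6] yaw -1.395 F [ 8.8  6.4 -5.3] gap 14.4
valve est 0.012 rad 70.4
```

The fingers resist at 0.01 rad with the force rising, so the valve is at its closed stop. I'll release and lift.

play_rows:
  series:
    - [[0,0,0.001],0,0.6]
    - [[0,0,0.001],0,0.6]
    - [[0,0,0.001],0,0.6]
    - [[0,0,0.001],0,0.6]
    - [[0,-0.04,0.001],0,0.6]
    - [[0,-0.08,0],0,0.6]
    - [[0,-0.11,0],0,1]
    - [[0,-0.11,0],0,1]

```text
clock: 18.1
eef_pos: [606.2, 185.1, 200.7]
eef_rot: [-1.559, 0.0, -1.397]
wrist_force: [-0.8, -0.4, 0.4]
finger_gap: 24.9
```

Run:
```python
from h import *
s=manip.read_state();w=s["eef_pos"];y=s["eef_rot"][2];print(s["clock"],w,s["eef_rot"],s["finger_gap"])
o=np.array([507.3,68.4]);a=.157;t=o+156*np.array([np.sin(a),-np.cos(a)])
d=t-w[:2];print("target",t,"dx %.4f dz %.4f twist %.3f"%(d@[np.cos(y),np.sin(y)]/1e3,d@[-np.sin(y),np.cos(y)]/1e3,y+1.414))
```

```text
18.1 [606.23290666 185.11043284 200.67624191] [-1.55862499e+00  2.13825055e-04 -1.39659628e+00] 24.88278555356381
target [531.69150671 -85.68132398] dx 0.2538 dz -0.1203 twist 0.017
```

play_rows:
  series:
    - [[0.254,0,-0.12],0.017,1]
    - [[0.254,0,-0.12],0.017,1]
    - [[0.254,0,-0.12],0.017,1]
    - [[0.254,0,-0.12],0.017,1]
    - [[0.254,0,-0.12],0.017,1]
    - [[0.254,0,-0.12],0.017,1]
    - [[0.254,0,-0.12],0.017,1]
    - [[0.254,0,-0.12],0.017,1]
    - [[0.254,0,-0.12],0.017,1]
    - [[0.254,0,-0.12],0.017,1]
    - [[0.254,0,-0.12],0.017,1]

```text
clock: 19.2
eef_pos: [532.2, -85.0, 199.0]
eef_rot: [-1.559, 0.0, -1.412]
wrist_force: [0.2, -0.9, -0.9]
finger_gap: 0.2
```

Run:
```python
from h import *
s=manip.read_state();w=s["eef_pos"];print(s["clock"],w,s["eef_rot"],s["finger_gap"])
im=manip.camera("wrist");c=cam("wrist");K,d,R,o=c
O=np.array([507.3,68.4]);a=.157;M=np.array([[np.cos(a),-np.sin(a)],[np.sin(a),np.cos(a)]])
for p in((-50,-136,108),(50,-136,108),(50,-26,108),(-50,-26,108),(0,161.5,75),(-54.5,161.5,87),(54.5,161.5,87)):
    P=np.r_[O+M@p[:2],p[2]];q=cv2.projectPoints(P[None],cv2.Rodrigues(R)[0],-R@o,K,d)[0].ravel();cv2.circle(im,tuple(int(x) for x in q),3,(255,0,0),-1)
b=manip.camera("side")[120:270,270:470]
v=manip.camera("top")[135:255,205:365]
cv2.imwrite("pics/t1.png",np.hstack([cv2.resize(im,(400,300)),cv2.resize(b,(400,300),interpolation=cv2.INTER_CUBIC)])[:,:,::-1])
```

```text
19.2 [532.237003   -85.02657099 198.97370978] [-1.55890341e+00  4.92035907e-04 -1.41241601e+00] 0.17337557156368547
```

View pics/t1.png

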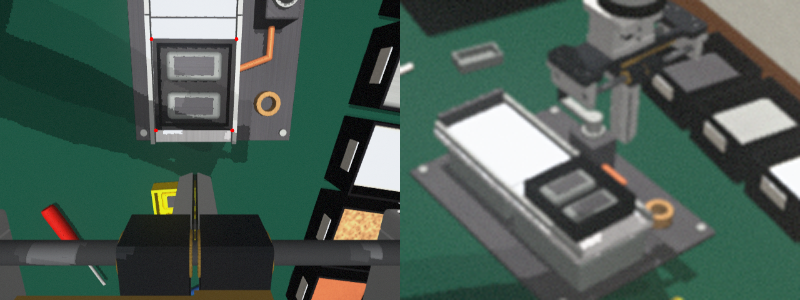

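In t1 the projected tray corners, taken at platform-down height, land on the tray's own corners. The closed fingers sit behind its -y wall. I'll lower to a fingertip height of about 92 mm.

play_rows:
  series:
    - [[0,0.04,0],0,1]
    - [[0,0.08,0],0,1]
    - [[0,0.11,0],0,1]
    - [[0,0.125,0],0,1]
    - [[0,0.132,0],0,1]
    - [[0,0.132,0],0,1]

```text
clock: 19.95
eef_pos: [533.6, -85.0, 66.7]
eef_rot: [-1.56, 0.001, -1.413]
wrist_force: [-0.0, 0.1, 1.6]
finger_gap: 0.4
```

Run:
```python
from h import *
s=manip.read_state();print(s["clock"],s["eef_pos"],s["eef_rot"],s["wrist_force"])
im=manip.camera("wrist")[150:450,170:570];b=manip.camera("side")[165:265,320:453]
cv2.imwrite("pics/t2.png",np.hstack([cv2.resize(im,(400,300)),cv2.resize(b,(400,300),interpolation=cv2.INTER_CUBIC)])[:,:,::-1])
```

```text
19.95 [533.58361293 -85.0060979   66.7188525 ] [-1.55955635e+00  7.56042088e-04 -1.41285866e+00] [-0.01054159  0.08722977  1.56145721]
```

View pics/t2.png

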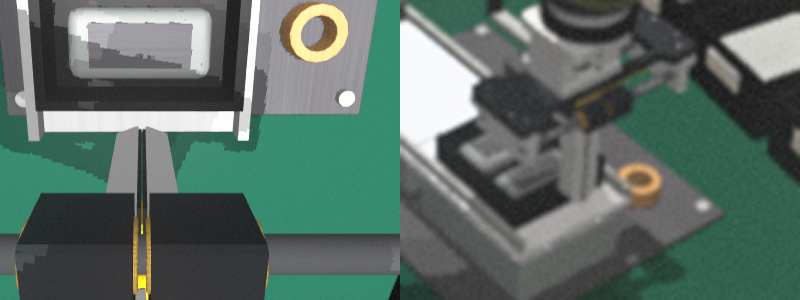

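t2 shows the fingers just behind the tray's -y wall, low and centred between the rails. I'll push slowly along the rails.

play_rows:
  series:
    - [[-0.005,0,0],0,1]
    - [[-0.01,0,0],0,1]
    - [[-0.016,0,0],0,1]
    - [[-0.024,0,0],0,1]
    - [[-0.032,0,0],0,1]
    - [[-0.04,0,0],0,1]
    - [[-0.048,0,0],0,1]
    - [[-0.056,0,0],0,1]
    - [[-0.064,0,0],0,1]
    - [[-0.072,0,0],0,1]
    - [[-0.08,0,0],0,1]
    - [[-0.088,0,0],0,1]
    - [[-0.096,0,0],0,1]
    - [[-0.104,0,0],0,1]
    - [[-0.112,0,0],0,1]
    - [[-0.12,0,0],0,1]
    - [[-0.128,0,0],0,1]
    - [[-0.136,0,0],0,1]
    - [[-0.144,0,0],0,1]
    - [[-0.15,0,0],0,1]

```text
clock: 22.05
eef_pos: [510.6, 63.6, 68.1]
eef_rot: [-1.557, -0.0, -1.413]
wrist_force: [0.1, -4.5, 1.8]
finger_gap: 0.2
```

```bash
cat > tr.py <<'E'
from h import *
import sys
s=manip.read_state();w=s["eef_pos"];O=np.array([507.3,68.4]);a=.157;M=np.array([[np.cos(a),-np.sin(a)],[np.sin(a),np.cos(a)]])
print("t",s["clock"],"tool in lift",M.T@(w[:2]-O),"z",w[2],"F",s["wrist_force"],s["eef_rot"])
im=manip.camera("wrist");c=cam("wrist");K,d,R,o=c
for p in((0,161.5,99),(-50,161.5,99),(50,161.5,99),(-50,161.5,108),(50,161.5,108),(-50,51.5,107),(50,51.5,107)):
    P=np.r_[O+M@p[:2],p[2]];q=cv2.projectPoints(P[None],cv2.Rodrigues(R)[0],-R@o,K,d)[0].ravel();cv2.circle(im,tuple(int(x) for x in q),3,(255,0,0),-1)
b=manip.camera("side")[120:240,270:430]
cv2.imwrite(sys.argv[1],np.hstack([cv2.resize(im,(400,300)),cv2.resize(b,(400,300),interpolation=cv2.INTER_CUBIC)])[:,:,::-1])
E
python3 tr.py pics/t3.png
```

```text
t 22.05 tool in lift [ 2.4971565  -5.29359829] z 68.14954824826486 F [ 0.07598784 -4.48289134  1.77359287] [-1.55732234e+00 -2.36809539e-04 -1.41261900e+00]
```

play_rows:
  series:
    - [[-0.005,0,0],0,1]
    - [[-0.01,0,0],0,1]
    - [[-0.015,0,0],0,1]
    - [[-0.02,0,0],0,1]
    - [[-0.025,0,0],0,1]
    - [[-0.03,0,0],0,1]
    - [[-0.033,0,0],0,1]
    - [[-0.036,0,0],0,1]
    - [[-0.038,0,0],0,1]
    - [[-0.04,0,0],0,1]
    - [[-0.041,0,0],0,1]
    - [[-0.042,0,0],0,1]

```text
clock: 23.35
eef_pos: [503.6, 105.5, 67.8]
eef_rot: [-1.558, 0.001, -1.412]
wrist_force: [-0.0, -2.6, -0.8]
finger_gap: 0.6
```

play_rows:
  series:
    - [[-0.001,0,0],0,1]
    - [[-0.002,0,0],0,1]
    - [[-0.003,0,0],0,1]
    - [[-0.003,0,0],0,1]

```text
clock: 23.75
eef_pos: [503.1, 108.6, 67.8]
eef_rot: [-1.558, 0.001, -1.412]
wrist_force: [0.7, -2.0, -0.1]
finger_gap: 0.9
```

```bash
python3 tr.py pics/t4.png
```

```text
t 23.75 tool in lift [ 2.12483675 40.33773016] z 67.83696595795912 F [ 0.70486091 -1.95533781 -0.1313218 ] [-1.55818271e+00  7.80251288e-04 -1.41216803e+00]
```

View pics/t4.png

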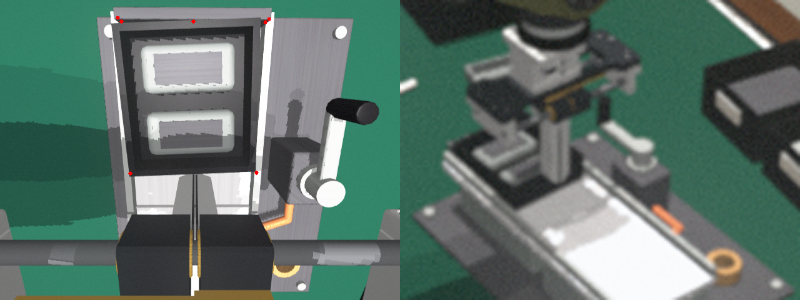

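t4 shows the tray a few mm from the stop and flat between the rails, with the valve arm pointing along +y (closed). I'll creep forward until the force rises.

play_rows:
  series:
    - [[-0.001,0,0],0,1]
    - [[-0.002,0,0],0,1]
    - [[-0.002,0,0],0,1]

```text
clock: 24.15
eef_pos: [502.6, 109.4, 67.8]
eef_rot: [-1.559, -0.001, -1.412]
wrist_force: [-1.7, -10.9, 1.3]
finger_gap: 0.4
```

play_rows:
  series:
    - [[-0.001,0,0],0,1]
    - [[-0.0015,0,0],0,1]
    - [[-0.0015,0,0],0,1]

```text
clock: 24.45
eef_pos: [502.2, 109.5, 67.8]
eef_rot: [-1.56, -0.003, -1.412]
wrist_force: [-1.6, -12.8, 2.3]
finger_gap: 0.4
```

The tray has stopped moving and the force has risen from 2 to about 13 N, so it's against the end stop. I'll back off, lift clear and check.

play_rows:
  series:
    - [[0.005,0,0],0,1]
    - [[0.02,0,0],0,1]
    - [[0.03,0,0],0,1]
    - [[0.03,-0.03,0],0,1]
    - [[0.03,-0.07,0],0,1]
    - [[0.03,-0.12,0],0,1]
    - [[0.03,-0.15,0],0,1]
    - [[0.03,-0.15,0],0,1]

```text
clock: 25.25
eef_pos: [506.9, 79.7, 222.3]
eef_rot: [-1.553, -0.004, -1.413]
wrist_force: [0.5, -0.3, -1.1]
finger_gap: 0.4
```

```bash
python3 tr.py pics/t5.png
python3 - <<'E'
import cv2
a=cv2.imread("pics/t5.png")
print(a.shape)
E
```

```text
t 25.25 tool in lift [ 1.38825239 11.23046305] z 222.25683765295514 F [ 0.47956748 -0.327284   -1.1079934 ] [-1.55285529 -0.00361644 -1.41264082]
(300, 800, 3)
```

The viewing limit is reached, so I'll check the tray edge and the valve numerically from a wrist picture.

Run:
```python
from h import *
im=manip.camera("wrist");c=cam("wrist");K,d,R,o=c;O=np.array([507.3,68.4]);a=.157;M=np.array([[np.cos(a),-np.sin(a)],[np.sin(a),np.cos(a)]])
def px(x,y,z):return cv2.projectPoints(np.r_[O+M@[x,y],z][None],cv2.Rodrigues(R)[0],-R@o,K,d)[0].ravel()
g=im.max(2)
def at(x,y,z):
    q=px(x,y,z).round().astype(int);return int(g[q[1],q[0]]) if 0<=q[1]<480 and 0<=q[0]<640 else -1
for x in(-30,30):print("x",x,[(y,at(x,y,107)) for y in range(38,62,2)])
for y in(70,140):print("y",y,"neg",[(x,at(x,y,107)) for x in range(-62,-40,2)],"pos",[(x,at(x,y,107)) for x in range(40,64,2)])
v=[(round(t,2),at(114.5+70*np.sin(t),29.5+70*np.cos(t),128)) for t in np.arange(-.3,.31,.06)];print("grip scan",v)
```

```text
x -30 [(38, 204), (40, 206), (42, 206), (44, 245), (46, 254), (48, 254), (50, 254), (52, 90), (54, 89), (56, 69), (58, 48), (60, 97)]
x 30 [(38, 214), (40, 212), (42, 214), (44, 246), (46, 254), (48, 254), (50, 254), (52, 254), (54, 88), (56, 88), (58, 73), (60, 59)]
y 70 neg [(-62, 122), (-60, 123), (-58, 241), (-56, 242), (-54, 252), (-52, 94), (-50, 100), (-48, 47), (-46, 47), (-44, 89), (-42, 104)] pos [(40, 46), (42, 72), (44, 84), (46, 85), (48, 186), (50, 251), (52, 252), (54, 251), (56, 123), (58, 122), (60, 126), (62, 123)]
y 140 neg [(-62, 140), (-60, 139), (-58, 250), (-56, 253), (-54, 106), (-52, 105), (-50, 74), (-48, 45), (-46, 88), (-44, 105), (-42, 103)] pos [(40, 99), (42, 95), (44, 95), (46, 254), (48, 160), (50, 253), (52, 253), (54, 253), (56, 137), (58, 135), (60, 139), (62, 135)]
grip scan [(np.float64(-0.3), 95), (np.float64(-0.24), 20), (np.float64(-0.18), 18), (np.float64(-0.12), 39), (np.float64(-0.06), 75), (np.float64(0.0), 59), (np.float64(0.06), 46), (np.float64(0.12), 110), (np.float64(0.18), 111), (np.float64(0.24), 110), (np.float64(0.3), 112)]
```

The tray's -y edge reads y ≈ 51 to 53 mm (51.5 expected at home), with its centre at x ≈ -3 mm. I'll hand in.

```bash
python3 -c "
from cell import manip
print(manip.sign_off())"
```

```text
the job is handed in; nothing more can be done
None
```

The platform is down, the valve is closed and the tray is home against the end stop. I handed the job in at about 25 s of the 72 s allowed; sign-off gave no verdict.

**What I did**
- **Lowering:** I pinched the valve grip and opened it along its arc in steps of about 0.07 rad. Sinking began at about 0.75 rad. I held the valve at 0.87 rad, where the platform sank at about 12 mm/s until it was down.
- **Closing the valve:** I turned it back until it met the stop, at an estimated 0.01 rad with the force rising.
- **Tray:** I pushed the -y wall with closed fingers until it met the end stop. The wrist force was about 13 N at most.

**Last checks**
- **Tray:** the -y wall read y ≈ 51 to 53 mm, against 51.5 mm at home. The tray's centre is at x ≈ -3 mm, inside the ±8 mm limit.
- **Platform:** the drop reading stopped at 51 mm rather than 55. I put that down to the tray patch changing scale and shading. In the wrist picture, the tray corners projected at the fully-down height matched the tray itself.
- **Valve:** it pointed along +y in the last picture I viewed. The final pixel scan of its grip was only roughly consistent with closed, so I relied on the contact at the stop.

**What disagreed or wasn't checked**
- **Fingertips:** they are about 25 mm higher than the reported TCP, so my first pinch closed just above the grip. I corrected for this from two views.
- **Final picture:** I couldn't view it because the limit of 12 had been reached, so the last checks are numeric.
- **Bystanders:** I didn't measure them afterwards. I saw no contact with any of them.

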